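# Unlock the curing box and hold its sprung lid at the pointer

### The arm

A 6-joint arm with a two-finger parallel gripper is mounted at the origin on the work surface. World frame = base frame: x ahead of the robot, y to its left, z up, the work surface at z = 0. Lengths are in m, angles in rad, forces in N, time in s.
With the tool pointing down it reaches from about 0.425 to 0.95 m from the base axis. Payload 3.5 kg.
Tool frame: the origin (TCP) lies on the front face of the gripper's body, between the roots of the fingers; the fingertips stand 73 mm ahead of it and the grasp point (between the pads) lies 54 mm ahead of it (env.tcp_to_tips is the distance from the TCP to the fingertips, in m); z points along the fingers, y is the line along which they close (so a half turn about z gives the same grasp; the last joint's range is limited). The gripper opens to 85 mm and grips with 20 to 120 N. Pads are 22 mm wide; open, the fingers measure 114 mm over their backs; the gripper's body (76 mm by 85 mm) begins 54 mm behind the grasp point. The pads swing forward as they close: fully open they stand 13 mm farther back than shut.
Start: joints at [1.035, 0.286, 1.577, -0, 1.279, -0.15], TCP at [0.254, 0.625, 0.304] pointing down, gripper open.
Joint ranges: [-2.77, 2.77], [-0.9, 2.22], [0.21, 2.48], [-1.53, 4.67], [0.24, 2.81], [-2.84, 2.84]. Speed limits (rad/s): [2.79, 2.79, 3.14, 3.14, 3.14, 3.14].

### API

Orientations are given as a unit quaternion [w, x, y, z].
In Python, from bench import observe, optics, order, env gives the robot as it stands. The module is installed in compiled form; this text tells all that it offers.
- The arm moves only by the shell command python3 -m jog 'ROWS' [OPENING] [FORCE]. ROWS is JSON, a list of rows, each an object of numbers: "dx", "dy", "dz": the shift along the world's x, y, z in cm; "ax", "ay", "az": the turn, a rotation vector about the world's x, y, z in rad. In form: [{"dx": .., "dy": .., "dz": .., "ax": .., "ay": .., "az": ..}, ...]. A call has 1 to 8 rows; each row is the pose to reach, as a shift and turn from the pose commanded when the call began; what a row does not reach only later rows make up. A row lasts 1/12 s, in which the tool goes at most 41.7 mm and 7.16 degrees, less where a joint would pass 70% of its speed; a pose out of reach is approached as far as the arm can. A call with a gripper value outside its range is refused whole. OPENING is the closure, from 0 (fully open) to 1 (shut), set as the call begins (- or left out, the last holds). The fingers move at their own pace and stop on an object; FORCE is the grip in N (left out, the last holds). Time passes only in rows, so rows that repeat a pose let the fingers close. It gives the time, the measured TCP pose, the force, the opening and the grip force at its end, in the units of the state.
- observe(): the state, without advancing time (a new reading comes with each control period).
- optics.read_camera(name): name is "scene" or "side" or "wrist"; returns the picture (384x512x3 uint8, red, green, blue); there is no depth.
- optics.get_calibration(name): a dict with "K" (3x3 intrinsics, pixels), "dist" ([k1, k2, p1, p2, k3] as OpenCV has them; the pictures are not rectified), "world_from_camera" (4x4, takes a point from camera to world coordinates). Camera axes: x right, y up, looking along -z (the intrinsics and any distortion apply to the point x, -y, -z); pixel columns grow to the right and rows downward; lengths in m; the calibration is good to about 2 mm. A picture is of the moment at which its call begins: read the wrist's pose just before it. get_calibration takes no time and is no camera call; for the wrist camera it gives the pose at the moment of the call.
- order.finish_job(): hands the job in; it is judged then, once.
The state is a dict: "clock": time; "joint_pos": joint angles; "dq": joint speeds; "effort": joint torques, N m; "position": TCP position; "eef_rot": TCP orientation; "ft_force": force on the tool from outside, world axes, zero at the start; "ft_torque": the same for the moment, N m; "gripper_width": opening from 0.0 (shut) to 1.0 (fully open); "grip_force": force on a finger pad.
Only numpy, scipy, OpenCV 4.12 (cv2) and the standard library are available. Lean on these libraries where they do the work, as an engineer would, in place of code of your own. Each camera call takes 0.05 s, during which the arm holds its last target. There are 200 camera calls.

### The job

Unlock the white curing box by turning its black knob clockwise (seen from above) until it clicks over and its red tongue has swung clear of the lid, then let go of the knob. Then lift the sprung lid by the steel bar on its front edge until the lid stands at the same angle as the orange pointer arm beside it, and finish still holding it there, steady, because the spring would pull it shut. Leave the pointer and everything else on the bench where they are.

Things in the scene. Friction and masses are not known exactly. Their poses are not given: they have to be found in the camera images.
- box: White curing box fixed to the bench, 220 (x) x 320 (y) x 70 mm high; origin at the centre of its underside, z up. Its x axis points from its front (robot side, with the steel bar) to the hinge at the back, y to its left. On its left deck, at y = 148 mm, outside the pointer, a thin aluminium arc of radius 150 mm stands up to 220 mm above the bench.
- knob_grip (a point): Grip point on the upright axis of the black latch knob, at (-55, -113, 112) mm in the box frame; turns with the knob. The grip is a bar 46 mm long along this point's x, 16 mm wide, 86 to 127 mm above the bench. Below it are a 44 mm round skirt and a red tongue (14 mm wide, top 85 mm above the bench) reaching 70 mm along this point's +y, over the lid's edge when locked.
- knob (a joint): Turn of the knob, rad: 0 locked (grip bar along the box's x, tongue over the lid, which it keeps from rising), growing clockwise from above to a stop at 1.2. A spring detent holds it at 0 and at 1.2: it resists with up to 0.13 N m, clicks over at 0.6, then runs on to 1.2 by itself and stays. Beyond 1.0 the tongue is clear of the lid.
- handle: Steel bar handle on the lid's front edge: a sleeve 12 mm in diameter, 90 mm long along the box's y, turning freely on its axis between two black arms, with a clear gap of 39 mm between it and the lid's edge. Origin at its middle on the centre line: (-155, 25, 90) mm in the box frame with the lid shut. Can be pinched from above, fingers closing along the box's x, the tool staying pointed down.
- lid_front (a point): Middle of the lid's front edge, on its top face: (-110, 25, 78) mm in the box frame when shut. Turns with the lid; its axes are the box's axes when shut, and its x axis stays along the lid, towards the hinge.
- lid_hinge (a point): Middle of the hinge line, (100, 25, 74) mm in the box frame, running along the box's y. The lid is 180 mm wide, 210 mm long, 8 mm thick: grey frame, amber window. At lid angle a the bar's centre line is 255 cos a - 16 sin a mm in front of the hinge line and 255 sin a + 16 cos a mm above it.
- lid (a joint): Lid angle, rad: 0 shut (level), growing as the front edge rises, stop at 1.3. A spring pulls it shut: lifting takes about 5 N at the bar just off shut and about 8 N at 0.8 rad, weight included (the mass varies somewhat). It never stays open by itself.
- mark (a joint): Angle in rad of the orange pointer arm, measured exactly as the lid's angle (0 level, growing upward, about the same hinge line); set somewhere between 0.45 and 0.85 at the start and held by a stiff joint. The lid must be brought to this value.
- mark_tip (a point): Centre of the orange disc (26 mm diameter) at the end of the orange pointer arm; the arm is 10 mm high, 7 mm thick, pivots on the hinge line 112 mm to the left of the lid's middle (22 mm beyond the lid's edge), and the disc lies 188 mm from the pivot. Its x axis runs along the arm, towards the hinge.
- cap: Blue plastic ring, 38 mm diameter, 22 mm high, lying on the box's right deck behind the knob; origin at the centre of its underside. Leave alone.
- tweezers: Steel tweezers, about 130 mm long, 6 mm high, lying on the bench before the box's left front corner; origin under the middle. Leave alone.
- tray: White component tray 120 x 80 x 12 mm with yellow strips and gold pieces, to the right of the box; origin at the centre of its underside. Leave alone.
- jar: Glass jar with blue cap, 50 mm diameter, 60 mm high, to the left of the box at its back; origin at the centre of its underside. Leave alone.
- loupe: Black eye loupe, 44 mm diameter, 38 mm high, to the left of the box; origin at the centre of its underside. Leave alone.
- bin: Open blue parts bin 150 x 110 x 75 mm, at the right side of the bench; origin at the centre of its underside. Leave alone.
- pens: White pen cup, 70 mm diameter, 155 mm high with its pens, at the left side of the bench; origin at the centre of its underside. Leave alone.

How it is judged:
By the outcome, as a careful person would: the job done as asked, in the order asked, and still so for the second after the job is handed in, while the arm keeps its last pose, push and grip.
It also fails if it takes over 54 s, if anything falls off the work surface, if the arm or the gripper's body presses on something with over 40 N, if the wrist force passes 120 N, or if a joint passes its speed limit or range.

## Working session

There is one attempt and no reset: what is moved stays moved. The work goes in short steps, Python scripts to look and compute and a shell command to move; the robot and the scene stay as the last step left them, time stands still between calls to the robot, and variables do not carry over. Pictures are saved under pics/ and viewed, at most 12 in all, crops included, and the job is handed in when it is done.

```bash
mkdir -p pics
python3 - <<'E'
from bench import observe, optics, order, env
import cv2,numpy as np
for n in ("scene","side"):
    im=optics.read_camera(n); cv2.imwrite(f"pics/{n}0.png",cv2.resize(im[:,:,::-1],(800,600),interpolation=cv2.INTER_CUBIC))
    np.save(f"pics/{n}0.npy",im)
    c=optics.get_calibration(n); print(n,np.round(c["K"],1).tolist(),c["dist"],np.round(c["world_from_camera"],3).tolist())
print(observe())
E
```

```text
scene [[401.3, 0.0, 255.5], [0.0, 401.3, 193.2], [0.0, 0.0, 1.0]] [-0.12301133  0.          0.          0.          0.        ] [[-0.659, -0.401, 0.636, 1.444], [0.752, -0.364, 0.549, 0.725], [0.011, 0.84, 0.542, 0.817], [0.0, 0.0, 0.0, 1.0]]
side [[351.2, 0.0, 257.3], [0.0, 351.2, 193.9], [0.0, 0.0, 1.0]] [-0.02616021  0.          0.          0.          0.        ] [[0.911, 0.228, -0.344, 0.204], [-0.413, 0.461, -0.786, -0.908], [-0.02, 0.857, 0.514, 0.708], [0.0, 0.0, 0.0, 1.0]]
{'clock': 0.1, 'joint_pos': array([ 1.03500333e+00,  2.87113964e-01,  1.57804778e+00, -1.07681453e-05,
        1.27859908e+00, -1.49989144e-01]), 'dq': array([-6.13667653e-05, -1.76578317e-03, -3.64334369e-03,  5.43332073e-04,
        7.39545496e-04,  1.20028772e-03]), 'effort': array([ 1.61910157e-04, -4.07292831e+01, -2.93700367e+01, -2.32756474e-04,
        3.43951528e-03,  1.59545908e-05]), 'position': array([0.25374285, 0.625011  , 0.30265143]), 'eef_rot': array([-3.59627740e-04,  1.91706161e-01,  9.81451768e-01, -1.02271040e-03]), 'ft_force': array([-0.87080678,  0.30359058, -0.4811386 ]), 'ft_torque': array([-0.01164597, -0.02554049, -0.03561418]), 'grip_force': 0.0, 'gripper_width': 0.9942740838670244}
```

View pics/scene0.png

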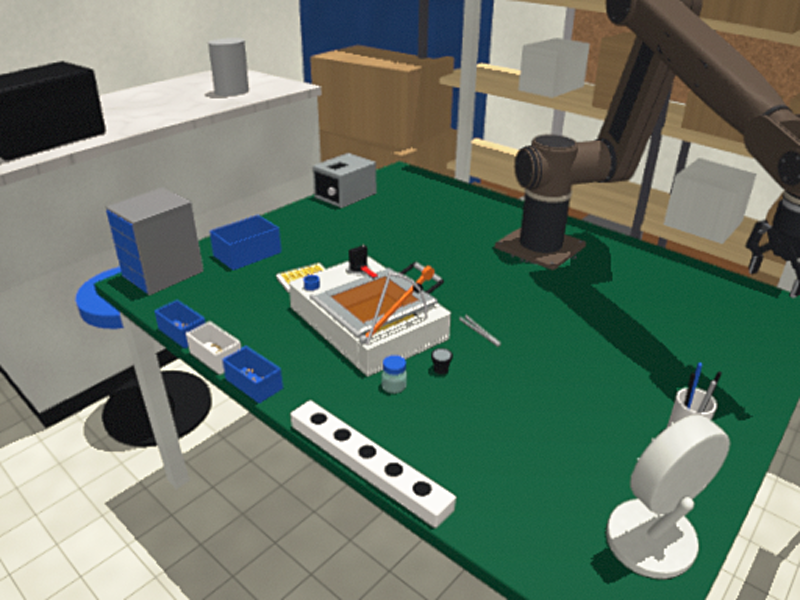

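View pics/side0.png

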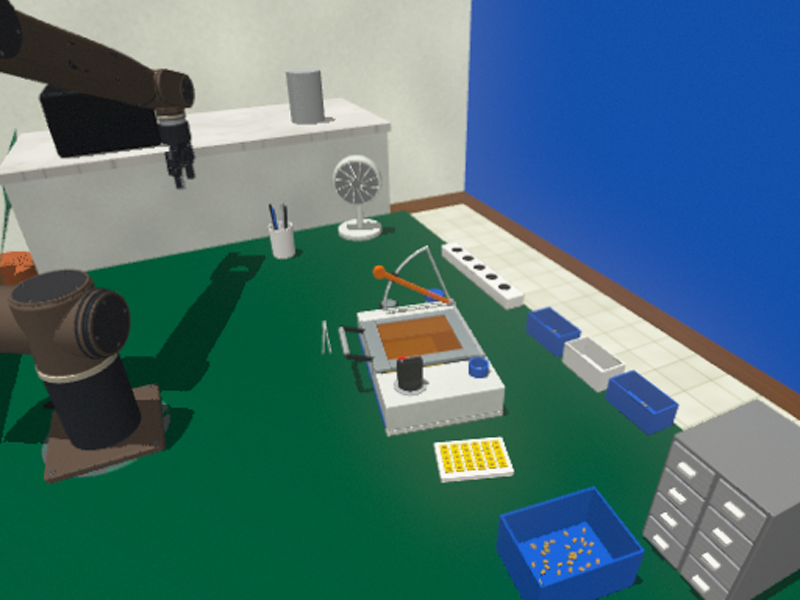

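The scene view shows the box at about (370,310), with the knob at (358,258) and the orange disc at (428,272). In the side view the knob is at (410,372), the disc at (379,271) and the bar near (345,343). I'll enlarge both for precise pixels.

Run:
```python
import cv2,numpy as np
for n,(x,y) in {"scene":(172,150),"side":(210,150)}.items():
    im=np.load(f"pics/{n}0.npy")[y:y+100,x:x+133,::-1]
    cv2.imwrite(f"pics/{n}c.png",cv2.resize(im,(798,600),interpolation=cv2.INTER_CUBIC))
```

```text
(no output)
```

View pics/scenec.png

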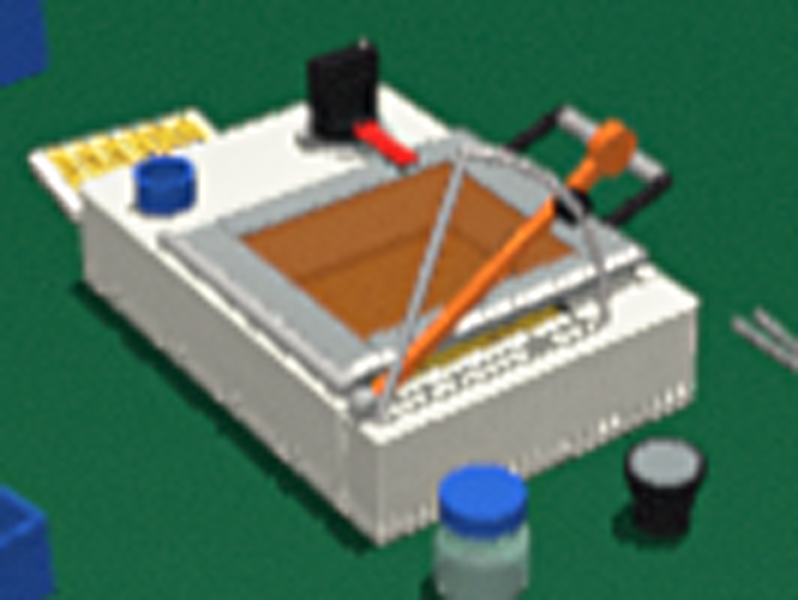

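View pics/sidec.png

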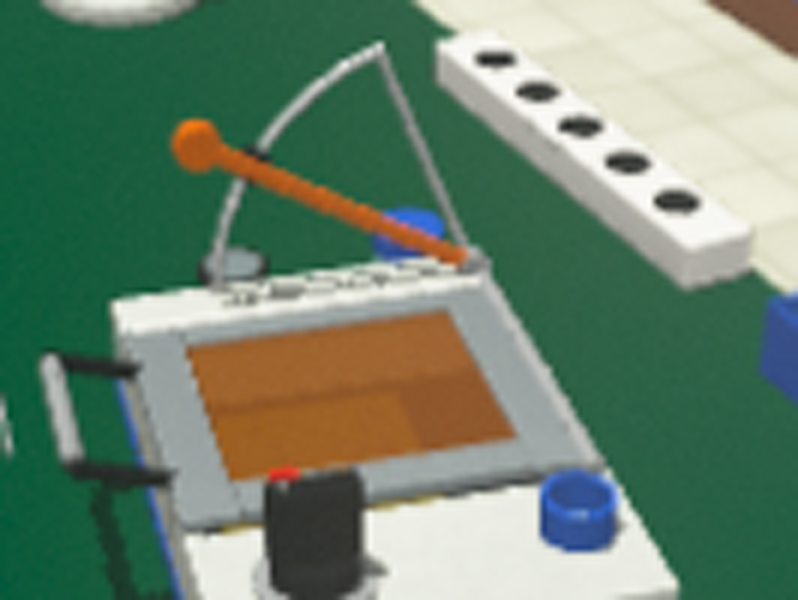

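```bash
cat > h.py <<'E'
import numpy as np,cv2
from bench import observe,optics,order,env
from scipy.optimize import least_squares
def proj(P,c):
    T=np.linalg.inv(c["world_from_camera"]); p=np.atleast_2d(P)@T[:3,:3].T+T[:3,3]
    p=p*[1,-1,-1]
    return cv2.projectPoints(p.reshape(-1,1,3),np.zeros(3),np.zeros(3),c["K"],np.array(c["dist"],float))[0].reshape(-1,2)
def w(P,x,y,yaw):
    c,s=np.cos(yaw),np.sin(yaw); P=np.atleast_2d(P)/1000
    return np.c_[x+c*P[:,0]-s*P[:,1],y+s*P[:,0]+c*P[:,1],P[:,2]]
def disc(a): return [100-188*np.cos(a),137,74+188*np.sin(a)]
def bar(a): return [100-(255*np.cos(a)-16*np.sin(a)),25,74+255*np.sin(a)+16*np.cos(a)]
E
python3 - <<'E'
from h import *
O={"scene":(172,150),"side":(210,150)}
D={"scene":[((110,160,70),(383,438)),((110,160,0),(380,545)),((-110,160,70),(697,300)),((-110,160,0),(690,405)),((110,-160,70),(82,195)),((-155,70,90),(660,180)),((-155,-20,90),(565,115)),("d",(612,147)),((-55,-113,127),(340,54))],
"side":[((-155,70,90),(52,362)),((-155,-20,90),(72,465)),((-110,160,70),(112,303)),((110,-160,70),(678,588)),("d",(197,145)),((-55,-113,127),(316,481))]}
def f(p):
    r=[]
    for n in D:
        P=np.array([disc(p[3]) if a=="d" else a for a,_ in D[n]],float)
        uv=np.array([b for _,b in D[n]]); uv=(uv+.5)/6-.5+O[n]
        r.append(proj(w(P,*p[:3]),C[n])-uv)
    return np.vstack(r)
C={n:optics.get_calibration(n) for n in D}
s=least_squares(lambda p:f(p).ravel(),[.6,0,0,.6],loss="soft_l1")
print(s.x,np.round(f(s.x),1).tolist())
print(w([[-55,-113,112],[-155,25,90]],*s.x[:3]), np.linalg.inv(s.jac.T@s.jac).diagonal()**.5)
E
```

```text
[ 0.60033085 -0.10153723 -0.19769432  0.5709749 ] [[-0.8, 0.9], [0.1, 0.6], [0.6, 0.2], [0.7, -0.4], [-1.4, -1.8], [-0.2, -0.1], [-0.2, 0.7], [-0.4, 0.3], [0.3, -0.1], [-0.5, 0.8], [0.1, -0.0], [-0.5, -0.4], [0.4, -0.3], [0.0, -0.0], [-0.6, 0.4]]
[[ 0.52420791 -0.20153372  0.112     ]
 [ 0.45326016 -0.04658077  0.09      ]] [0.00130951 0.00143767 0.00754371 0.01544536]
```

```bash
python3 -m jog '[{"dx":17,"dy":-29,"dz":4},{"dx":17,"dy":-29,"dz":4},{"dx":17,"dy":-29,"dz":4},{"dx":17,"dy":-29,"dz":4},{"dx":17,"dy":-29,"dz":4},{"dx":17,"dy":-29,"dz":4},{"dx":17,"dy":-29,"dz":4},{"dx":17,"dy":-29,"dz":4}]' 0
python3 -m jog '[{"dx":10,"dy":-54,"az":0.188},{"dx":10,"dy":-54,"az":0.188},{"dx":10,"dy":-54,"az":0.188},{"dx":10,"dy":-54,"az":0.188},{"dx":10,"dy":-54,"az":0.188},{"dx":10,"dy":-54,"az":0.188},{"dx":10,"dy":-54,"az":0.188},{"dx":10,"dy":-54,"az":0.188}]'
```

```text
invalid input at $[0]: expected keys dx, dy, dz, ax, ay, az
invalid input at $[0]: expected keys dx, dy, dz, ax, ay, az
```

```bash
python3 -m jog '[{"dx":17,"dy":-29,"dz":4,"ax":0,"ay":0,"az":0.188},{"dx":17,"dy":-29,"dz":4,"ax":0,"ay":0,"az":0.188},{"dx":17,"dy":-29,"dz":4,"ax":0,"ay":0,"az":0.188},{"dx":17,"dy":-29,"dz":4,"ax":0,"ay":0,"az":0.188},{"dx":17,"dy":-29,"dz":4,"ax":0,"ay":0,"az":0.188},{"dx":17,"dy":-29,"dz":4,"ax":0,"ay":0,"az":0.188},{"dx":17,"dy":-29,"dz":4,"ax":0,"ay":0,"az":0.188},{"dx":17,"dy":-29,"dz":4,"ax":0,"ay":0,"az":0.188}]' 0
python3 -m jog '[{"dx":7,"dy":-33,"dz":0,"ax":0,"ay":0,"az":0},{"dx":7,"dy":-33,"dz":0,"ax":0,"ay":0,"az":0},{"dx":7,"dy":-33,"dz":0,"ax":0,"ay":0,"az":0},{"dx":7,"dy":-33,"dz":0,"ax":0,"ay":0,"az":0},{"dx":7,"dy":-33,"dz":0,"ax":0,"ay":0,"az":0},{"dx":7,"dy":-33,"dz":0,"ax":0,"ay":0,"az":0},{"dx":7,"dy":-33,"dz":0,"ax":0,"ay":0,"az":0},{"dx":7,"dy":-33,"dz":0,"ax":0,"ay":0,"az":0}]'
```

```text
clock: 0.77
position: [0.4216, 0.3379, 0.3431]
eef_rot: [-0.0, 0.099, 0.995, -0.0]
ft_force: [1.1, 0.1, -0.5]
gripper_width: 1.001
grip_force: 0.0
clock: 1.43
position: [0.4902, 0.0118, 0.343]
eef_rot: [-0.0, 0.099, 0.995, 0.0]
ft_force: [1.3, 0.6, 0.6]
gripper_width: 0.996
grip_force: 0.0
```

```bash
cat > shot.py <<'E'
import sys; from h import *
n,name=sys.argv[1:3]; c=optics.get_calibration(n); im=optics.read_camera(n)
np.savez(f"pics/{name}.npz",im=im,**c)
x=float(sys.argv[3]) if len(sys.argv)>3 else 1.5
cv2.imwrite(f"pics/{name}.png",cv2.resize(im[:,:,::-1],None,fx=x,fy=x,interpolation=cv2.INTER_CUBIC))
E
python3 shot.py wrist w1; python3 -m jog '[{"dx":3.4,"dy":-21.3,"dz":-8,"ax":0,"ay":0,"az":0},{"dx":3.4,"dy":-21.3,"dz":-8,"ax":0,"ay":0,"az":0},{"dx":3.4,"dy":-21.3,"dz":-8,"ax":0,"ay":0,"az":0},{"dx":3.4,"dy":-21.3,"dz":-8,"ax":0,"ay":0,"az":0},{"dx":3.4,"dy":-21.3,"dz":-8,"ax":0,"ay":0,"az":0},{"dx":3.4,"dy":-21.3,"dz":-8,"ax":0,"ay":0,"az":0},{"dx":3.4,"dy":-21.3,"dz":-8,"ax":0,"ay":0,"az":0}]'; python3 shot.py wrist w2
```

```text
clock: 2.07
position: [0.5237, -0.2024, 0.2603]
eef_rot: [-0.002, 0.101, 0.995, 0.0]
ft_force: [-1.3, 0.4, -0.2]
gripper_width: 1.002
grip_force: 0.0
```

View pics/w1.png

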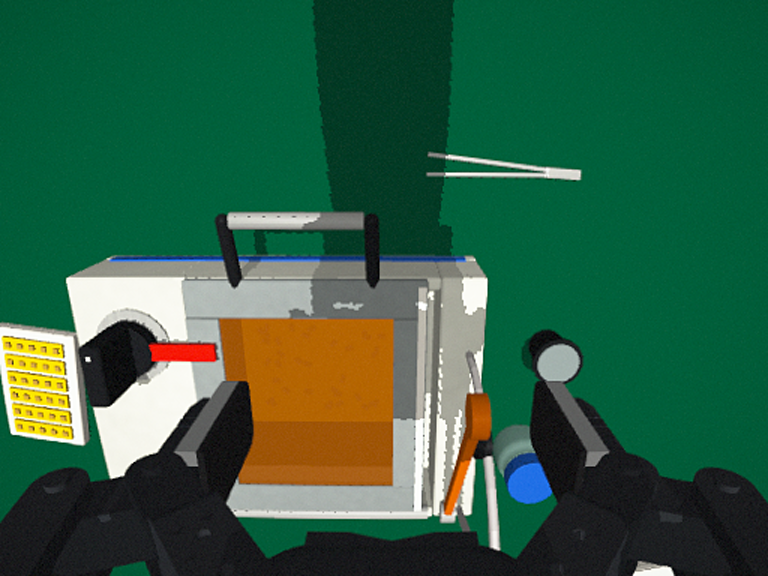

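View pics/w2.png

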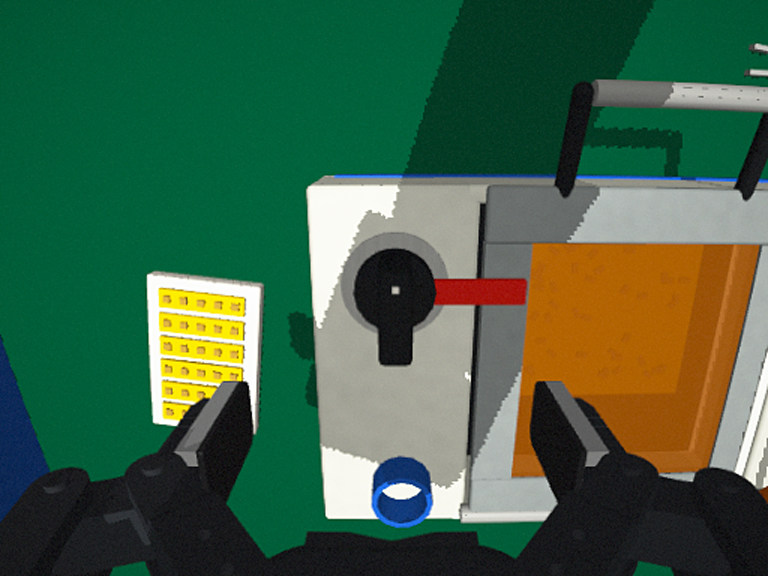

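In w1, the bar ends are at (228,220) and (365,221), the knob dot is at (88,357) and the tongue tip is at (217,352). In w2, the knob dot is at (395,290), the tongue tip at (526,291), the front-right corner at (307,186) and the back-right corner at (327,518). I'll refit with these.

```bash
cat > fit.py <<'E'
from h import *
D={"w1":[((-155,-20,90),(228,220)),((-155,70,90),(365,221)),((-55,-113,127),(88,357)),((-55,-43,85),(217,352)),((-110,160,70),(487,279)),((-110,-160,70),(68,279))],
"w2":[((-55,-113,127),(395,290)),((-55,-43,85),(526,291)),((-110,-160,70),(307,186)),((110,-160,70),(327,518)),((-155,-20,90),(594,93))]}
L={n:np.load(f"pics/{n}.npz") for n in D}
def f(p):
    return np.vstack([proj(w(np.array([a for a,_ in D[n]],float),*p),L[n])-((np.array([b for _,b in D[n]])+.5)/1.5-.5) for n in D])
s=least_squares(lambda p:f(p).ravel(),[.6,-.1,-.2],loss="soft_l1")
print(s.x,np.round(f(s.x),1).tolist())
print(w([[-55,-113,112],[-155,25,90]],*s.x[:3]))
E
python3 fit.py
```

```text
[ 0.60163629 -0.10199209 -0.20418216] [[1.0, 0.1], [-0.6, -0.4], [2.5, 14.2], [-2.1, 1.0], [1.6, -0.7], [-3.8, -2.0], [0.3, 20.4], [0.7, 0.6], [-1.3, -2.0], [-2.5, 1.3], [0.5, -1.3]]
[[ 0.52486619 -0.2014926   0.112     ]
 [ 0.45492524 -0.04608262  0.09      ]]
```

```bash
python3 -m jog '[{"dx":0,"dy":0.1,"dz":-3,"ax":0,"ay":0,"az":0},{"dx":0,"dy":0.1,"dz":-6,"ax":0,"ay":0,"az":0},{"dx":0,"dy":0.1,"dz":-8.4,"ax":0,"ay":0,"az":0},{"dx":0,"dy":0.1,"dz":-9.4,"ax":0,"ay":0,"az":0},{"dx":0,"dy":0.1,"dz":-9.4,"ax":0,"ay":0,"az":0}]'
python3 -m jog '[{"dx":0,"dy":0,"dz":0,"ax":0,"ay":0,"az":0},{"dx":0,"dy":0,"dz":0,"ax":0,"ay":0,"az":0},{"dx":0,"dy":0,"dz":0,"ax":0,"ay":0,"az":0},{"dx":0,"dy":0,"dz":0,"ax":0,"ay":0,"az":0},{"dx":0,"dy":0,"dz":0,"ax":0,"ay":0,"az":0},{"dx":0,"dy":0,"dz":0,"ax":0,"ay":0,"az":0},{"dx":0,"dy":0,"dz":0,"ax":0,"ay":0,"az":0},{"dx":0,"dy":0,"dz":0,"ax":0,"ay":0,"az":0}]' 1 40
```

```text
clock: 2.53
position: [0.5231, -0.1961, 0.1667]
eef_rot: [-0.003, 0.098, 0.995, 0.001]
ft_force: [-0.5, 0.2, -0.2]
gripper_width: 1.0
grip_force: 0.0
clock: 3.2
position: [0.5247, -0.2001, 0.1707]
eef_rot: [0.001, 0.099, 0.995, -0.002]
ft_force: [-2.8, -5.8, 2.8]
gripper_width: 0.181
grip_force: 43.1
```

```bash
python3 -m jog '[{"dx":0,"dy":0,"dz":0,"ax":0,"ay":0,"az":-0.1},{"dx":0,"dy":0,"dz":0,"ax":0,"ay":0,"az":-0.2},{"dx":0,"dy":0,"dz":0,"ax":0,"ay":0,"az":-0.3},{"dx":0,"dy":0,"dz":0,"ax":0,"ay":0,"az":-0.4},{"dx":0,"dy":0,"dz":0,"ax":0,"ay":0,"az":-0.5},{"dx":0,"dy":0,"dz":0,"ax":0,"ay":0,"az":-0.6},{"dx":0,"dy":0,"dz":0,"ax":0,"ay":0,"az":-0.7},{"dx":0,"dy":0,"dz":0,"ax":0,"ay":0,"az":-0.8}]'
python3 -m jog '[{"dx":0,"dy":0,"dz":0,"ax":0,"ay":0,"az":-0.1},{"dx":0,"dy":0,"dz":0,"ax":0,"ay":0,"az":-0.2},{"dx":0,"dy":0,"dz":0,"ax":0,"ay":0,"az":-0.3},{"dx":0,"dy":0,"dz":0,"ax":0,"ay":0,"az":-0.38},{"dx":0,"dy":0,"dz":0,"ax":0,"ay":0,"az":-0.38},{"dx":0,"dy":0,"dz":0,"ax":0,"ay":0,"az":-0.38}]'
```

```text
clock: 3.87
position: [0.5247, -0.2003, 0.1707]
eef_rot: [0.002, 0.48, 0.877, -0.002]
ft_force: [-1.9, -4.4, 3.0]
gripper_width: 0.183
grip_force: 43.0
clock: 4.37
position: [0.5247, -0.2003, 0.1707]
eef_rot: [0.002, 0.636, 0.772, -0.002]
ft_force: [-2.4, -4.9, 3.3]
gripper_width: 0.18
grip_force: 43.1
```

```bash
python3 -m jog '[{"dx":0,"dy":0,"dz":0,"ax":0,"ay":0,"az":0},{"dx":0,"dy":0,"dz":0,"ax":0,"ay":0,"az":0},{"dx":0,"dy":0,"dz":0,"ax":0,"ay":0,"az":0},{"dx":0,"dy":0,"dz":0,"ax":0,"ay":0,"az":0},{"dx":0,"dy":0,"dz":0,"ax":0,"ay":0,"az":0},{"dx":0,"dy":0,"dz":0,"ax":0,"ay":0,"az":0}]' 0
python3 -m jog '[{"dx":0,"dy":0,"dz":3,"ax":0,"ay":0,"az":0},{"dx":0,"dy":0,"dz":7,"ax":0,"ay":0,"az":0},{"dx":0,"dy":0,"dz":11,"ax":0,"ay":0,"az":0},{"dx":-5,"dy":8,"dz":11,"ax":0,"ay":0,"az":0},{"dx":-5,"dy":8,"dz":11,"ax":0,"ay":0,"az":-0.37},{"dx":-5,"dy":8,"dz":11,"ax":0,"ay":0,"az":-0.37},{"dx":-5,"dy":8,"dz":11,"ax":0,"ay":0,"az":-0.37},{"dx":-5,"dy":8,"dz":11,"ax":0,"ay":0,"az":-0.37}]'
python3 -m jog '[{"dx":0,"dy":0,"dz":0,"ax":0,"ay":0,"az":0},{"dx":0,"dy":0,"dz":0,"ax":0,"ay":0,"az":0},{"dx":0,"dy":0,"dz":0,"ax":0,"ay":0,"az":0}]'
python3 shot.py wrist w3
```

```text
clock: 4.87
position: [0.5245, -0.198, 0.1692]
eef_rot: [-0.0, 0.636, 0.772, 0.0]
ft_force: [-0.5, 0.2, 0.4]
gripper_width: 0.992
grip_force: 0.0
clock: 5.53
position: [0.4741, -0.1172, 0.2795]
eef_rot: [0.0, 0.767, 0.642, 0.0]
ft_force: [-0.0, -0.2, 0.5]
gripper_width: 1.0
grip_force: 0.0
clock: 5.78
position: [0.4748, -0.1187, 0.2792]
eef_rot: [-0.0, 0.766, 0.642, -0.0]
ft_force: [0.0, -0.3, -0.7]
gripper_width: 1.0
grip_force: 0.0
```

View pics/w3.png

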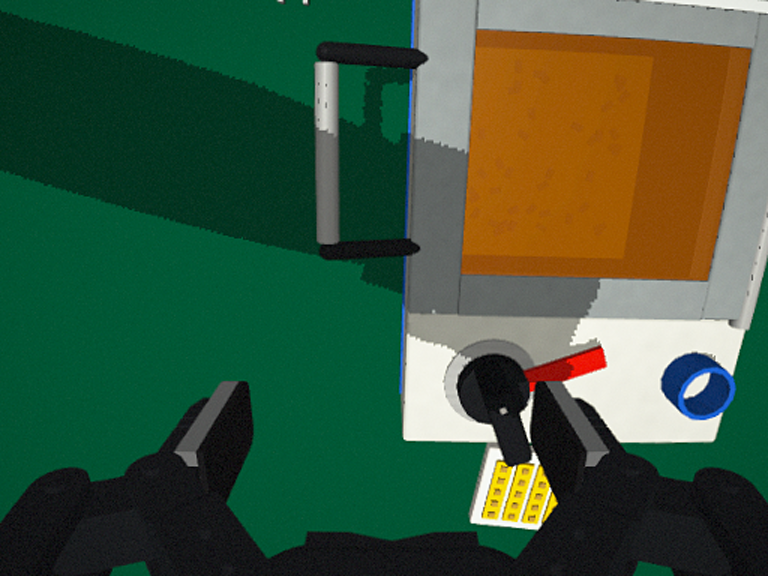

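The tongue now lies along the deck, clear of the lid. The bar's sleeve ends are at (327,243) and (326,62), and the lid corners are at (406,316) and (745,326).

Run:
```python
from h import *
d=np.load("pics/w3.npz")
P=np.array([(-155,-20,90),(-155,70,90),(-110,-160,70),(110,-160,70),(-110,-65,78)],float)
uv=(np.array([(327,243),(326,62),(404,439),(717,441),(406,316)])+.5)/1.5-.5
f=lambda p:proj(w(P,*p),d)-uv
s=least_squares(lambda p:f(p).ravel(),[.6,-.1,-.2],loss="soft_l1")
print(s.x,np.round(f(s.x),1).tolist(),w([-155,25,90],*s.x))
f=lambda p:proj(np.array([[p[0]-.045*np.sin(-p[2])*k,p[1]+.045*np.cos(p[2])*k,.09] for k in(-1,1)]),d)-uv[:2]
s=least_squares(lambda p:f(p).ravel(),[.45,-.05,-.2]);print(s.x,s.cost)
print(observe()["position"],cv2.Rodrigues(d["world_from_camera"][:3,:3])[0].T)
```

```text
[ 0.60202538 -0.10102899 -0.19498274] [[0.2, -0.7], [-1.0, 0.3], [-0.6, 2.5], [0.4, 0.8], [1.2, -1.3]] [[ 0.45480622 -0.04647152  0.09      ]]
[ 0.4550506  -0.04664388  0.20512336] 0.2505132209426973
[ 0.47476371 -0.11869495  0.27921021] [[-0.31043819  0.02737196 -0.17475236]]
```

```bash
python3 -m jog '[{"dx":-2,"dy":4,"dz":0,"ax":0,"ay":0,"az":-0.02},{"dx":-2,"dy":7.2,"dz":0,"ax":0,"ay":0,"az":-0.02},{"dx":-2,"dy":7.2,"dz":-3,"ax":0,"ay":0,"az":-0.02},{"dx":-2,"dy":7.2,"dz":-6,"ax":0,"ay":0,"az":-0.02},{"dx":-2,"dy":7.2,"dz":-6,"ax":0,"ay":0,"az":-0.02},{"dx":-2,"dy":7.2,"dz":-6,"ax":0,"ay":0,"az":-0.02}]' 0.576
python3 shot.py wrist w4 1.2
```

```text
clock: 6.33
position: [0.4537, -0.0461, 0.2179]
eef_rot: [-0.002, 0.773, 0.634, -0.001]
ft_force: [0.1, -0.6, 1.0]
gripper_width: 0.425
grip_force: 0.0
```

View pics/w4.png

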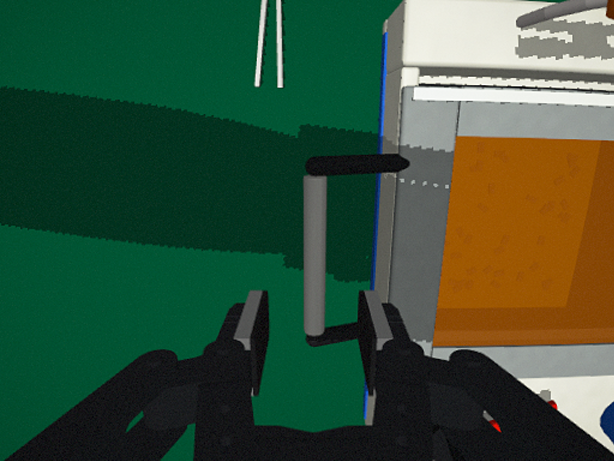

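The bar (x≈315) lies midway between the pads (x≈267 and 362), and the right finger is over the gap. I'll go down and pinch.

```bash
python3 -m jog '[{"dx":0,"dy":0,"dz":-2,"ax":0,"ay":0,"az":0},{"dx":0,"dy":0,"dz":-4,"ax":0,"ay":0,"az":0},{"dx":0,"dy":0,"dz":-6,"ax":0,"ay":0,"az":0},{"dx":0,"dy":0,"dz":-7.5,"ax":0,"ay":0,"az":0},{"dx":0,"dy":0,"dz":-7.5,"ax":0,"ay":0,"az":0},{"dx":0,"dy":0,"dz":-7.5,"ax":0,"ay":0,"az":0}]'
python3 -m jog '[{"dx":0,"dy":0,"dz":0,"ax":0,"ay":0,"az":0},{"dx":0,"dy":0,"dz":0,"ax":0,"ay":0,"az":0},{"dx":0,"dy":0,"dz":0,"ax":0,"ay":0,"az":0},{"dx":0,"dy":0,"dz":0,"ax":0,"ay":0,"az":0},{"dx":0,"dy":0,"dz":0,"ax":0,"ay":0,"az":0},{"dx":0,"dy":0,"dz":0,"ax":0,"ay":0,"az":0}]' 1 60
python3 - <<'E'
from h import *
yaw=-.198
b0=w(bar(0),.6,-.1,yaw)
for a in np.r_[np.arange(.05,.6,.05),.57]: print(round(a,3),np.round((w(bar(a),.6,-.1,yaw)-b0)*100,2))
E
```

```text
clock: 6.88
position: [0.4555, -0.0469, 0.1456]
eef_rot: [0.001, 0.773, 0.634, 0.0]
ft_force: [0.6, -0.2, -0.4]
gripper_width: 0.421
grip_force: 0.0
clock: 7.38
position: [0.4541, -0.0464, 0.146]
eef_rot: [-0.001, 0.773, 0.634, -0.001]
ft_force: [-6.2, -0.5, 5.9]
gripper_width: 0.118
grip_force: 58.5
0.05 [[ 0.11 -0.02  1.27]]
0.1 [[ 0.28 -0.06  2.54]]
0.15 [[ 0.52 -0.1   3.79]]
0.2 [[ 0.81 -0.16  5.03]]
0.25 [[ 1.17 -0.23  6.26]]
0.3 [[ 1.58 -0.32  7.46]]
0.35 [[ 2.05 -0.41  8.65]]
0.4 [[ 2.58 -0.52  9.8 ]]
0.45 [[ 3.17 -0.64 10.93]]
0.5 [[ 3.81 -0.76 12.03]]
0.55 [[ 4.51 -0.9  13.09]]
0.57 [[ 4.8  -0.96 13.51]]
```

```bash
python3 -m jog '[{"dx":0.05,"dy":-0.01,"dz":0.6,"ax":0,"ay":0,"az":0},{"dx":0.11,"dy":-0.02,"dz":1.27,"ax":0,"ay":0,"az":0},{"dx":0.28,"dy":-0.06,"dz":2.54,"ax":0,"ay":0,"az":0},{"dx":0.52,"dy":-0.1,"dz":3.79,"ax":0,"ay":0,"az":0},{"dx":0.81,"dy":-0.16,"dz":5.03,"ax":0,"ay":0,"az":0},{"dx":0.81,"dy":-0.16,"dz":5.03,"ax":0,"ay":0,"az":0},{"dx":0.81,"dy":-0.16,"dz":5.03,"ax":0,"ay":0,"az":0}]'
```

```text
clock: 7.97
position: [0.4623, -0.0481, 0.1951]
eef_rot: [0.0, 0.773, 0.634, -0.0]
ft_force: [-2.6, -3.1, -5.9]
gripper_width: 0.115
grip_force: 59.0
```

```bash
python3 -m jog '[{"dx":0.36,"dy":-0.07,"dz":1.23,"ax":0,"ay":0,"az":0},{"dx":0.77,"dy":-0.16,"dz":2.43,"ax":0,"ay":0,"az":0},{"dx":1.24,"dy":-0.25,"dz":3.62,"ax":0,"ay":0,"az":0},{"dx":1.77,"dy":-0.36,"dz":4.77,"ax":0,"ay":0,"az":0},{"dx":2.36,"dy":-0.48,"dz":5.9,"ax":0,"ay":0,"az":0},{"dx":3,"dy":-0.6,"dz":7,"ax":0,"ay":0,"az":0},{"dx":3,"dy":-0.6,"dz":7,"ax":0,"ay":0,"az":0},{"dx":3,"dy":-0.6,"dz":7,"ax":0,"ay":0,"az":0}]'
for n in scene side wrist; do python3 shot.py $n e$n; done
python3 - <<'E'
import cv2,numpy as np
a=[cv2.resize(np.load(f"pics/e{n}.npz")["im"][y:y+85,x:x+100,::-1],(400,340),interpolation=cv2.INTER_CUBIC) for n,(x,y) in {"scene":(205,145),"side":(215,140)}.items()]
w_=cv2.resize(np.load("pics/ewrist.npz")["im"][:,:,::-1],(347,260))
v=np.zeros((600,800,3),np.uint8); v[:340,:400]=a[0]; v[:340,400:]=a[1]; v[340:,:347]=w_
cv2.imwrite("pics/e.png",v)
E
```

```text
clock: 8.63
position: [0.4932, -0.0543, 0.2652]
eef_rot: [0.001, 0.773, 0.634, -0.0]
ft_force: [-0.2, -4.8, -9.6]
gripper_width: 0.116
grip_force: 58.9
```

View pics/e.png

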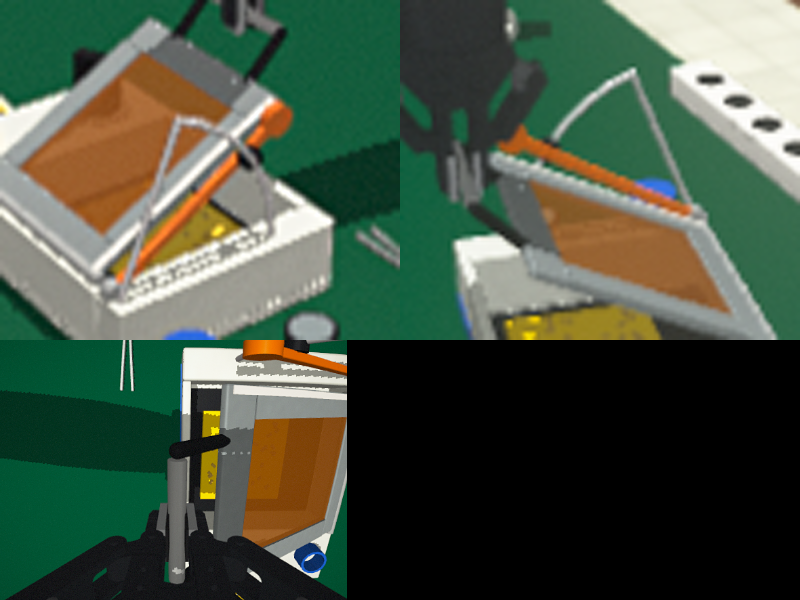

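The scene crop shows the lid edge rising almost parallel to the orange arm and slightly below it, with the disc at (272,118). The side crop shows the same. Next I'll fit the pointer angle by silhouette in both fixed views.

```bash
cat > mk.py <<'E'
from h import *
import glob
from scipy.optimize import minimize
pose=(.6019,-.1014,-.198)
t=np.linspace(0,2*np.pi,24)
def model(a,c,sh,S=4):
    m=np.zeros((384*1,512*1),np.uint8)
    ca,sa=np.cos(a),np.sin(a)
    def P(r,h,y): return np.c_[100-r*ca+(-h)*(-sa)*-1*-1*0+h*sa*-1*-1*1, y+0*r, 74+r*sa+h*ca] # h = normal offset
    out=np.zeros((384*S,512*S),np.uint8)
    r=np.array([5,5,180,180]*2,float); h=np.array([-5,5,-5,5]*2,float); y=np.array([133.5]*4+[140.5]*4)
    d=[P(188+13*np.cos(t),13*np.sin(t),np.full(24,k)) for k in(133.5,140.5)]
    for Q in (P(r,h,y),np.vstack(d)):
        uv=(proj(w(Q,*pose),c)+sh+.5)*S-.5
        cv2.fillConvexPoly(out,cv2.convexHull(uv.astype(np.float32)).round().astype(np.int32),255)
    return cv2.resize(out,(512,384),interpolation=cv2.INTER_AREA)/255.
for n in ("scene","side"):
    c=optics.get_calibration(n)
    for im in (np.load(f"pics/{n}0.npy"),np.load(f"pics/e{n}.npz")["im"]):
        hsv=cv2.cvtColor(im,cv2.COLOR_RGB2HSV)
        M=((hsv[...,0]>=6)&(hsv[...,0]<=13)&(hsv[...,1]>180)&(hsv[...,2]>200)).astype(np.uint8)
        g=model(.57,c,0); roi=cv2.dilate((g>0).astype(np.uint8),np.ones((15,15)))
        M=M*roi; 
        cost=lambda p:np.abs(model(p[0],c,p[1:])-M).sum()
        def run(shf):
            b=None
            for a in np.arange(.48,.70,.01):
                r=minimize(lambda q:cost([a,*q]),[0,0],method="Nelder-Mead",options=dict(initial_simplex=[[0,0],[1.5,0],[0,1.5]],maxiter=25)) if shf else None
                v=r.fun if shf else cost([a,0,0]); 
                if b is None or v<b[0]: b=(v,round(a,3),r.x.round(2) if shf else 0)
            return b
        print(n,M.sum(),"noshift",run(0),"shift",run(1))
E
python3 mk.py
python3 - <<'E'
from h import *
p=observe()["position"]; print(p)
from scipy.optimize import brentq
print("lid", brentq(lambda a:bar(a)[2]/1000+.055-p[2],0,1), observe()["ft_force"])
E
```

```text
scene 84 noshift (np.float64(173.52156862745096), np.float64(0.61), 0) shift (np.float64(169.0078431372549), np.float64(0.53), array([-0.17, -2.15]))
scene 71 noshift (np.float64(186.52156862745096), np.float64(0.61), 0) shift (np.float64(181.4470588235294), np.float64(0.5), array([-1.21, -2.52]))
side 5 noshift (np.float64(211.76470588235293), np.float64(0.69), 0) shift (np.float64(202.82745098039214), np.float64(0.59), array([ 0.21, -0.92]))
side 4 noshift (np.float64(207.76862745098038), np.float64(0.69), 0) shift (np.float64(205.6470588235294), np.float64(0.69), array([-1.5 ,  1.48]))
[ 0.49219759 -0.05408332  0.26348258]
lid 0.4916362606040369 [ 0.78565306 -5.11230497 -8.16713987]
```

```bash
sed -i 's/+(-h)\*(-sa)\*-1\*-1\*0+h\*sa\*-1\*-1\*1/+h*sa/; s/&(hsv\[...,1\]>180)&(hsv\[...,2\]>200)/\&(hsv[...,1]>150)\&(hsv[...,2]>TH[n])/; s/^t=np/TH={"scene":165,"side":165}\nt=np/; s/>=6)/>=4)/; s/<=13)/<=14)/' mk.py
python3 - <<'E'
from h import *
for n,(x,y) in {"scene":(172,150),"side":(210,150)}.items():
    im=np.load(f"pics/{n}0.npy"); h=cv2.cvtColor(im,cv2.COLOR_RGB2HSV)
    for q in ([(612,147),(540,225),(480,290),(430,345),(380,270)] if n=="scene" else [(197,145),(300,185),(360,215),(430,245),(330,370),(470,410)]):
        print(n,q,h[int(y+q[1]/6),int(x+q[0]/6)])
E
python3 mk.py
```

```text
scene (612, 147) [ 12 221 156]
scene (540, 225) [ 11 219 179]
scene (480, 290) [ 10 208 168]
scene (430, 345) [ 11 217 182]
scene (380, 270) [ 14 198 165]
side (197, 145) [ 13 217 166]
side (300, 185) [ 14 187 166]
side (360, 215) [ 12 214 194]
side (430, 245) [ 11 196 187]
side (330, 370) [ 14 177 161]
side (470, 410) [ 13 177 144]
scene 215 noshift (np.float64(199.03137254901958), np.float64(0.61), 0) shift (np.float64(183.45098039215685), np.float64(0.55), array([ 0.38, -2.1 ]))
scene 142 noshift (np.float64(134.81960784313725), np.float64(0.58), 0) shift (np.float64(119.70196078431371), np.float64(0.54), array([ 0.13, -1.65]))
side 142 noshift (np.float64(83.27450980392156), np.float64(0.57), 0) shift (np.float64(72.71372549019608), np.float64(0.57), array([-0.25, -0.34]))
side 123 noshift (np.float64(100.0235294117647), np.float64(0.57), 0) shift (np.float64(91.88627450980393), np.float64(0.57), array([ 0.25, -0.04]))
```

```bash
python3 - <<'E'
s=open("mk.py").read().split("\n")
s=[("        M=((hsv[...,0]>=4)&(hsv[...,0]<=(13 if n=='scene' else 18))&(hsv[...,1]>(203 if n=='scene' else 120))&(hsv[...,2]>130)).astype(np.uint8)" if l.strip().startswith("M=((") else l) for l in s]
s=[l.replace("M=M*roi; ","M=M*roi; M=(cv2.connectedComponentsWithStats(M)[1]==1+np.argmax(cv2.connectedComponentsWithStats(M)[2][1:,4])).astype(float); V=np.vstack([np.dstack([im[140:240,200:330]]*1),np.repeat((M[140:240,200:330]*255).astype(np.uint8)[...,None],3,2)]); vs.append(V)") for l in s]
s=["vs=[]"]+s+["v=cv2.resize(np.hstack(vs),(800,310))[:,:,::-1]; cv2.imwrite('pics/mask.png',v)"]
open("mk.py","w").write("\n".join(s))
E
python3 mk.py
```

```text
scene 88.0 noshift (np.float64(180.4), np.float64(0.61), 0) shift (np.float64(170.82745098039217), np.float64(0.54), array([-4.12,  2.61]))
scene 85.0 noshift (np.float64(178.90588235294115), np.float64(0.61), 0) shift (np.float64(168.47058823529412), np.float64(0.53), array([-2.87,  1.85]))
side 178.0 noshift (np.float64(53.023529411764706), np.float64(0.57), 0) shift (np.float64(44.239215686274505), np.float64(0.57), array([-0.3, -0.3]))
side 184.0 noshift (np.float64(391.8941176470588), np.float64(0.69), 0) shift (np.float64(133.8313725490196), np.float64(0.59), array([ 8.93, 14.79]))
```

View pics/mask.png

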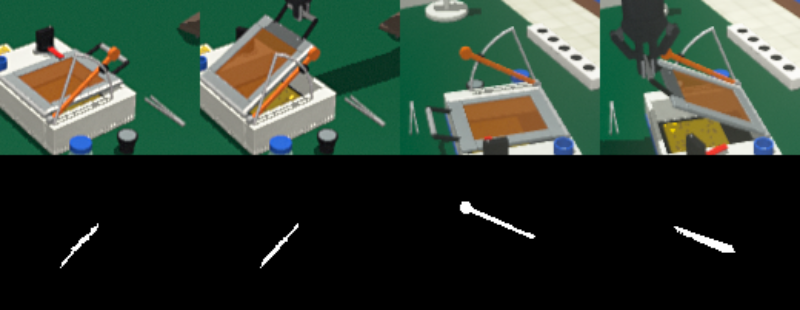

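The side-view silhouette gives 0.57 with and without an image shift, which agrees with the joint fit of 0.571. I'll raise the lid to about 0.57 and then check the lid against the pointer.

```bash
python3 -m jog '[{"dx":0.35,"dy":-0.07,"dz":0.55,"ax":0,"ay":0,"az":0},{"dx":0.7,"dy":-0.14,"dz":1.1,"ax":0,"ay":0,"az":0},{"dx":1.14,"dy":-0.23,"dz":1.68,"ax":0,"ay":0,"az":0},{"dx":1.14,"dy":-0.23,"dz":1.68,"ax":0,"ay":0,"az":0},{"dx":1.14,"dy":-0.23,"dz":1.68,"ax":0,"ay":0,"az":0},{"dx":1.14,"dy":-0.23,"dz":1.68,"ax":0,"ay":0,"az":0},{"dx":1.14,"dy":-0.23,"dz":1.68,"ax":0,"ay":0,"az":0},{"dx":1.14,"dy":-0.23,"dz":1.68,"ax":0,"ay":0,"az":0}]'
python3 - <<'E'
from h import *
from scipy.optimize import brentq
ps=[]
for i in range(12):
    im=optics.read_camera("scene" if i%2 else "side"); ps.append(observe()["position"])
    np.save("pics/f%s.npy"%("scene" if i%2 else "side"),im)
p=np.mean(ps,0); print(p,np.std(ps,0))
for off in (.054,.055,.056): print("lid",off,brentq(lambda a:bar(a)[2]/1000+off-p[2],0,1))
# horizontal distance check
d=w([100,25,74],.6019,-.1014,-.198)[0]; u=np.array([np.cos(-.198),np.sin(-.198)])
print("horiz", (d[:2]-p[:2])@u, brentq(lambda a:(100-bar(a)[0])/1000-(d[:2]-p[:2])@u,0.1,1))
a=[cv2.resize(np.load(f"pics/f{n}.npy")[y:y+75,x:x+100,::-1],(800,600),interpolation=cv2.INTER_CUBIC) for n,(x,y) in {"scene":(205,145),"side":(220,145)}.items()]
cv2.imwrite("pics/f.png",cv2.resize(np.vstack(a),(400,600)) if 0 else a[0])
E
```

```text
clock: 9.45
position: [0.5032, -0.0563, 0.2796]
eef_rot: [-0.001, 0.773, 0.634, -0.001]
ft_force: [-0.2, -5.6, -8.9]
gripper_width: 0.117
grip_force: 58.8
[ 0.50319847 -0.05631388  0.27960411] [9.52709297e-06 9.34504144e-06 1.49968947e-05]
lid 0.054 0.5725625705034662
lid 0.055 0.5677089066446024
lid 0.056 0.5628723723377963
horiz 0.20564193508718173 0.5727002865698041
```

View pics/f.png

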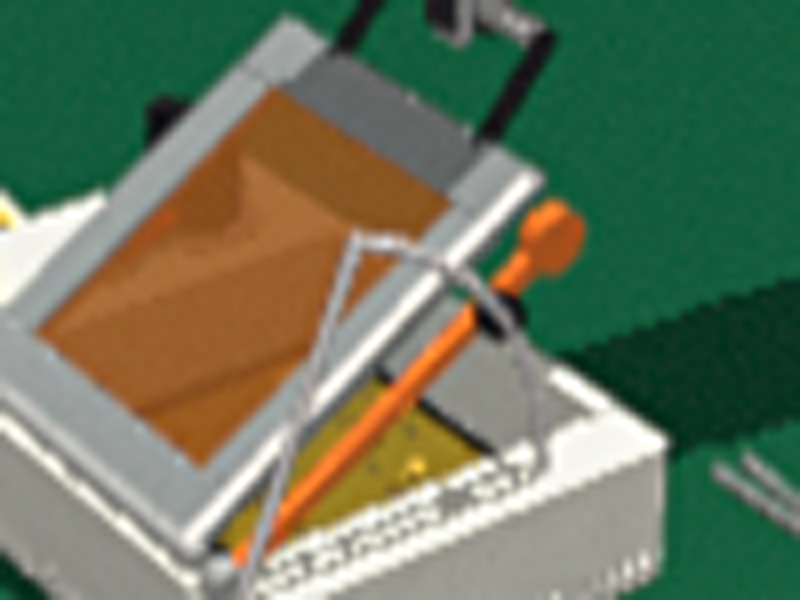

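The lid edge runs from (200,545) to (543,180), nearly parallel to the pointer, which runs from (243,558) to the disc at (553,237). Next is a numeric check of both in this same image.

Run:
```python
from h import *
c=optics.get_calibration("scene"); pose=(.6019,-.1014,-.198)
px=lambda q:(np.array(q)+.5)/8-.5+[205,145]
def pt(r,h,y,a): return [100-r*np.cos(a)+h*np.sin(a),y,74+r*np.sin(a)+h*np.cos(a)]
obs_d,obs_c=px((553,237)),px((543,178)); obs_ref=px((667,442))
sh=obs_ref-proj(w([-110,160,70],*pose),c)[0]; print("corner shift",sh)
for a in (.53,.55,.57,.59,.61):
    print(a,"disc",(proj(w(pt(188,0,137,a),*pose),c)[0]-obs_d).round(2),"lidcorner",(proj(w(pt(210,4,115,a),*pose),c)[0]-obs_c).round(2),
     "sep pred",np.round((proj(w(pt(210,4,115,a),*pose),c)-proj(w(pt(188,0,137,a),*pose),c))[0],2))
print("sep obs",obs_c-obs_d)
```

```text
corner shift [-0.18846041 -0.1979654 ]
0.53 disc [0.16 1.79] lidcorner [1.27 0.93] sep pred [-0.14 -8.23]
0.55 disc [-0.27  1.09] lidcorner [0.77 0.17] sep pred [-0.2 -8.3]
0.57 disc [-0.72  0.42] lidcorner [ 0.26 -0.58] sep pred [-0.27 -8.38]
0.59 disc [-1.19 -0.25] lidcorner [-0.27 -1.32] sep pred [-0.33 -8.45]
0.61 disc [-1.67 -0.9 ] lidcorner [-0.82 -2.04] sep pred [-0.4  -8.52]
sep obs [-1.25  -7.375]
```

```bash
python3 -c "
from bench import observe,order
print(observe()['clock'],observe()['grip_force'],abs(observe()['dq']).max()); print(order.finish_job())"
```

```text
10.05 58.84327411651611 0.001794536095429829
the job is handed in; nothing more can be done
None
```

The knob is turned past its click, with the tongue clear of the lid, and released. The lid is held steady at about 0.57 rad, matching the pointer, which I measured at 0.57 ± 0.015 rad. I handed the job in at about 10 s.

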